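Free the seized taper pin and park it

TASK

The winged taper pin (the one with a flat upright wing for a head) is jammed in its seat. Twist it by its wing to break the taper free, then pull it straight up out of the seat and lower it, without letting it fall, all the way down into the empty parking block, standing upright on its flange, and let go. Leave the round-headed pin in its own seat.

Things in the scene. Friction and masses are not known exactly. Their poses are not given: they have to be found in the camera images.
- wing_pin_center (a point): Mid-height of the winged steel taper pin (92 mm tall, ~0.3 kg), on its axis, at its flange's underside; z up the pin. Above: round flange 64 mm wide, 6 thick; on it the wing, an upright plate 46 mm long (pin's x), 12 thick (pin's y: pinch here), 6 to 46 mm above this point. Below: the taper, 46 mm long, 32 mm wide at the flange, 24 at the tip. Starts upright, flange on its seat's top, 60 mm up.
- wing_seat_turn (a joint): Turn of the winged pin in its seat (fixed, round, 72 mm wide, 60 mm tall), rad: 0 jammed, + anticlockwise from above. Turned about its upright axis either way by 40 to 60 degrees the pin is free (from about 0.5 rad; stop at 1.3); it takes about 0.2 N m. A straight pull moves it under 2 mm. Once free, held at that angle it lifts straight out in 46 mm. Keeps its value afterwards.
- park_free_mouth (a point): Centre of the mouth of the empty parking block, fixed grey plastic, 90 x 90 mm, 60 mm tall; z up, this point at its top face, 60 mm above the table. Bore 44 mm wide, 50 mm deep: the pin stands in it, flange on the top face (pin centre then at this point), turned any way. An equal block nearby is filled by another round-headed pin.
- knob_pin_center (a point): Mid-height of the round-headed taper pin to leave alone, at its flange's underside, 60 mm above the table, z up. Same flange, taper and kind of seat as the winged pin; its head is a round stepped knob 32 mm wide, 40 mm tall.
Mind the look-alikes: they are no part of the job. What is shaped like the part that bears park_free_mouth but purple or red is not meant. What is shaped like the part that bears wing_pin_center but brown is not meant.

How it is judged:
By the outcome, as a careful person would: the job done as asked, in the order asked, and still so for the second after the job is handed in, with the robot touching nothing.
It also fails if it takes over 48 s, if anything falls off the work surface, if the arm or the gripper's body presses on something with over 40 N, if the wrist force passes 120 N, or if a joint passes its speed limit or range.

ROBOT

A 6-joint arm with a two-finger parallel gripper is mounted at the origin on the work surface. World frame = base frame: x ahead of the robot, y to its left, z up, the work surface at z = 0. Lengths are in m, angles in rad, forces in N, time in s.
With the tool pointing down it reaches from about 0.325 to 0.9 m from the base axis. Payload 3.5 kg.
Tool frame: the origin (TCP) lies on the centre line of the jaws, within the pads' length; the fingertips stand 17 mm ahead of it and the grasp point (between the pads) lies 2 mm behind it; z points along the fingers, y is the direction in which the jaws open and shut (so a half turn about z gives the same grasp; the last joint's range is limited). The gripper opens to 85 mm and grips with 20 to 120 N. Pads are 22 mm wide; open, the fingers measure 114 mm over their backs; the gripper's body (76 mm by 85 mm) begins 54 mm behind the grasp point. The pads swing forward as they close: fully open they stand 13 mm farther back than shut.
Start: joints at [-1.342, 0.276, -0.026, 1.268, 0, 1.467], TCP at [0.204, -0.591, 0.248] pointing down, gripper open.
Joint ranges: [-3.12, 3.12], [-0.85, 1.88], [-1.08, 1.24], [-1.95, 2.15], [-1.57, 1.53], [-3.14, 3.14]. Speed limits (rad/s): [2.57, 2.57, 3.14, 3.14, 3.14, 3.14].

INTERFACE

Orientations are given as a rotation vector (axis times angle).
In Python, from station import readout, grab_frame, camera_info, order gives the robot as it stands.
- The arm moves only by the tool step_arm, never from a script. Its argument "deltas" is a list that holds one entry, the list of rows, each a list of 5 numbers: the opening, from -1 (shut) to 1 (fully open), so that 0 is half open, then the shift along the world's x, y, z each as a share of 500 mm, from -1 to 1, then the turn about the world's z as a share of 180 degrees, from -1 to 1. In form: [[[claw, x, y, z, spin], ...]]. A call has 1 to 12 rows; each row shifts and turns the pose as measured when the row begins; what a row does not reach is not made up. A row lasts 1/12 s, in which the tool goes at most 41.7 mm and 7.16 degrees, less where a joint would pass 70% of its speed; a pose out of reach is approached as far as the arm can. A call with a number of a shift or a turn outside -1 to 1 is refused whole. A call with a gripper value outside its range is refused whole. The fingers move at their own pace and stop on an object; the grip force is fixed at half the most. Time passes only in rows, so rows that do not move let the fingers close. It gives the time, the measured TCP pose, the force and the opening at its end, in the units of the state.
- readout.get_obs(): the state, without advancing time (a new reading comes with each control period).
- grab_frame(name): name is "scene" or "top"; returns the picture (384x512x3 uint8, red, green, blue); there is no depth.
- camera_info(name): a dict with "fx", "fy", "cx", "cy" (pixels), "R" (3x3) and "t" (3): a world point X has camera coordinates R X + t. Camera axes: x right, y down, z forward; pixel columns grow to the right and rows downward; lengths in m; the calibration is good to about 2 mm. A picture is of the moment at which its call begins. camera_info takes no time and is no camera call.
- order.hand_in(): hands the job in, once; it reports no verdict.
The state is a dict: "time": time; "q": joint angles; "joint_vel": joint speeds; "tau": joint torques, N m; "tool_pos": TCP position; "orientation": TCP orientation; "contact_force": force on the tool from outside, world axes, zero at the start; "ft_torque": the same for the moment, N m; "finger_gap": finger opening in m.
Only numpy, scipy, OpenCV 4.12 (cv2) and the standard library are available. Lean on these libraries where they do the work, as an engineer would, in place of code of your own. Each camera call takes 0.05 s, during which the arm holds its last target.

## Working session

There is one attempt and no reset: what is moved stays moved. The work goes in short steps, Python scripts to look and compute and a tool call to move; the robot and the scene stay as the last step left them, time stands still between calls to the robot, and variables do not carry over. Pictures are saved under pics/ and viewed, and the job is handed in when it is done.

Besides the shell and the picture viewer there is one more tool, called by a JSON object that holds its "api" and its "payload". step_arm: Moves the arm, as the interface text tells. Shift numbers are shares of 500 mm and turn numbers shares of 180 degrees, none past 1 either way. Its arguments: {"type":"object","properties":{"deltas":{"type":"array"}},"required":["deltas"]}

```bash
mkdir -p pics; ls
python3 - <<'E'
from station import readout, grab_frame, camera_info, order
import cv2
for n in("scene","top"):
    cv2.imwrite(f"pics/{n}0.png",grab_frame(n)[:,:,::-1])
    print(n,camera_info(n))
print(readout.get_obs())
E
```

```text
pics
scene {'fx': 465.25672393831985, 'fy': 465.25672393831985, 'cx': 259.92402375224253, 'cy': 187.5110270597724, 'R': array([[-0.5916266 ,  0.80607537, -0.01484821],
       [ 0.59984502,  0.42780712, -0.67614127],
       [-0.53866865, -0.40892978, -0.73662237]]), 't': array([ 0.33172639, -0.28326392,  1.56638625])}
top {'fx': 489.7823837532362, 'fy': 489.7823837532362, 'cx': 258.58272658683705, 'cy': 194.05000569023895, 'R': array([[ 0.01171417, -0.99970554, -0.02125117],
       [-0.99859031, -0.01059549, -0.05201083],
       [ 0.05177035,  0.02183048, -0.99842038]]), 't': array([0.00400535, 0.54565999, 1.37180014])}
{'time': 0.1, 'q': array([-1.34240288e+00,  2.77083162e-01, -2.77216706e-02,  1.26799584e+00,
        3.78535800e-05,  1.46745064e+00]), 'joint_vel': array([-0.00035812, -0.00146098,  0.00335961,  0.00216127,  0.00106616,
       -0.00026799]), 'tau': array([ 4.92216077e-04, -4.46709645e+01,  2.96128231e+01,  8.45328032e-03,
       -9.44125077e-05,  1.19012793e-05]), 'tool_pos': array([ 0.20343797, -0.59026909,  0.24726559]), 'orientation': array([-3.09649947e+00, -5.18377708e-01,  1.37291936e-04]), 'contact_force': array([-0.62747246,  0.92385671,  0.33109835]), 'ft_torque': array([ 0.05052434, -0.03806441, -0.04178437]), 'finger_gap': 0.08538863332293183}
```

View pics/top0.png

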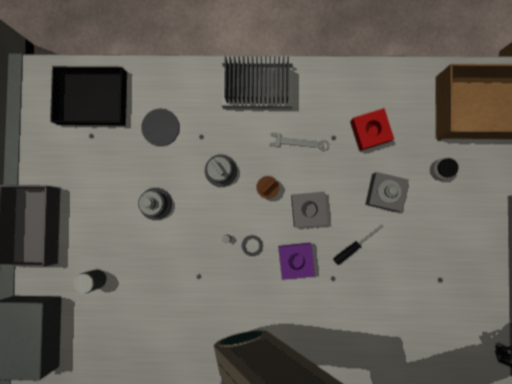

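View pics/scene0.png

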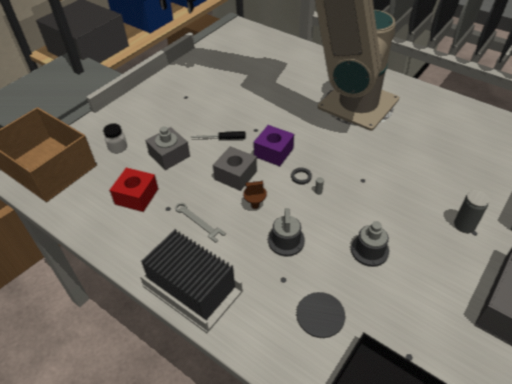

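Run:
```python
import cv2
t=cv2.imread("pics/top0.png");s=cv2.imread("pics/scene0.png")
a=cv2.resize(t[140:240,190:340],None,fx=5,fy=5,interpolation=cv2.INTER_CUBIC)
b=cv2.resize(s[140:260,200:320],None,fx=5,fy=5,interpolation=cv2.INTER_CUBIC)
a=cv2.convertScaleAbs(a,alpha=1.5);b=cv2.convertScaleAbs(b,alpha=1.5)
cv2.imwrite("pics/t0z.png",a);cv2.imwrite("pics/s0z.png",b)
```

```text
(no output)
```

View pics/t0z.png

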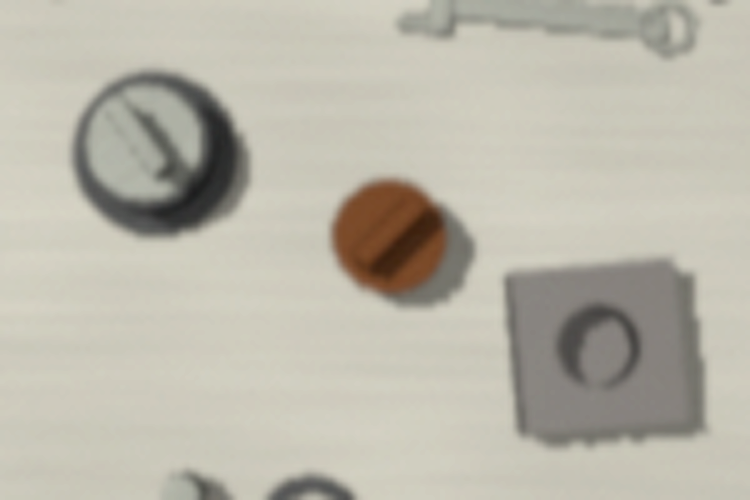

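View pics/s0z.png

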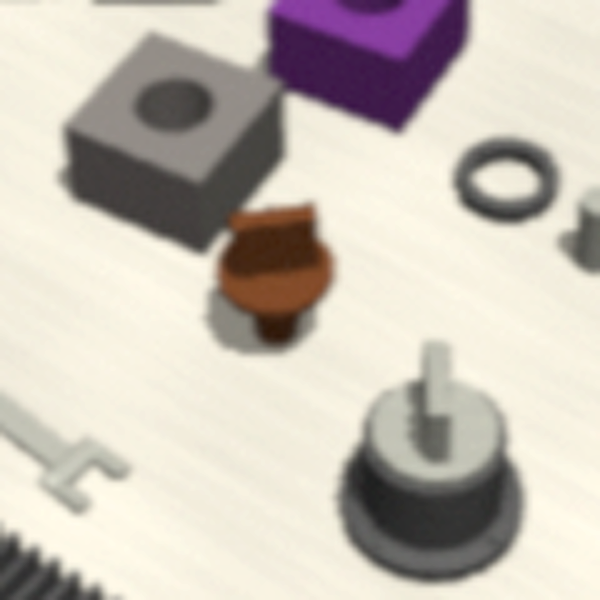

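```bash
cat > h.py <<'E'
import numpy as np, cv2
from station import camera_info
def ray(n,u,v,z):
    c=camera_info(n);R=c['R'];t=c['t']
    d=R.T@np.array([(u-c['cx'])/c['fx'],(v-c['cy'])/c['fy'],1.]);o=-R.T@t
    return o+d*(z-o[2])/d[2]
def proj(n,X):
    c=camera_info(n);p=c['R']@np.asarray(X)+c['t'];return np.array([c['fx']*p[0]/p[2]+c['cx'],c['fy']*p[1]/p[2]+c['cy']])
E
python3 - <<'E'
import cv2,numpy as np
from h import *
t=cv2.imread("pics/top0.png");s=cv2.imread("pics/scene0.png")
# flange top in each view: bright relative to dark seat
for n,im,(r0,r1,c0,c1) in(("top",t,(152,190,203,242)),("scene",s,(205,255,265,308))):
    g=cv2.cvtColor(im,cv2.COLOR_BGR2GRAY)[r0:r1,c0:c1]
    print(n);print("\n".join(" ".join(f"{v:3d}" for v in r) for r in g))
E
```

```text
top
131 131 131 131 130 131 131 131 131 131 131 132 131 132 131 131 131 130 130 130 133 132 133 132 133 133 133 133 133 132 133 133 134 132 133 132 132 132 133
131 131 131 131 130 130 131 131 130 131 130 131 129 127 125 121 120 119 120 121 125 128 128 130 132 133 133 133 133 133 134 133 134 134 134 134 134 134 133
131 132 131 131 131 130 131 131 131 130 128 124 117 112 106  97  95  94  94  97 103 107 111 119 126 131 133 134 134 134 134 134 134 134 134 134 134 135 134
132 132 131 132 132 131 131 130 128 124 115 104  91  84  77  71  70  69  67  69  71  74  81  94 108 119 127 131 133 133 134 134 134 135 134 133 135 134 134
133 133 133 134 133 133 132 127 116 104  90  79  74  75  76  77  77  71  70  67  60  59  59  65  78  92 106 118 127 132 134 133 133 133 134 133 133 133 133
135 135 135 134 135 134 129 116  94  78  73  79  91  96  98 100  98  95  93  88  76  66  60  56  57  64  74  91 109 125 132 133 133 132 132 132 132 132 131
135 135 135 135 134 129 116  94  79  77  81  92 108 114 114 114 113 111 111 108  98  88  74  62  55  54  56  64  80 109 124 131 132 132 132 132 132 132 132
134 
[... 12737 characters left out ...]
 161 162 163
160 159 158 159 159 156 146 123  87  57  50  57  65  66  69  70  70  68  68  68  67  68  70  69  69  70  72  71  71  69  68  64  58  55  72 108 137 154 158 160 161 162 162
159 160 159 159 158 159 156 148 124  92  62  48  50  57  63  66  67  69  68  69  69  70  70  71  70  71  71  68  67  65  59  52  59  78 111 140 155 159 161 161 161 161 162
162 161 161 159 159 158 158 157 149 132 108  82  60  49  49  52  59  63  65  65  65  65  66  67  66  65  65  61  55  52  52  62  93 127 147 158 161 161 161 161 160 162 161
163 162 160 160 160 160 160 158 157 153 145 129 107  82  60  50  47  47  49  51  48  52  53  53  53  48  46  46  59  76  89 107 131 151 158 161 162 163 164 162 162 161 161
```

Run:
```python
import cv2,numpy as np
from h import *
t=cv2.imread("pics/top0.png");s=cv2.imread("pics/scene0.png")
g=cv2.cvtColor(t,cv2.COLOR_BGR2GRAY)
# flange circle from hull of >88 comp
def comp(g,thr,roi,z,n,inv=False):
    r0,r1,c0,c1=roi;m=((g[r0:r1,c0:c1]>thr)^inv).astype(np.uint8)
    k,l,st,ce=cv2.connectedComponentsWithStats(m,connectivity=4)
    for i in range(1,k):
        x,y,w,h,a=st[i]
        if a>40 and x>0 and y>0 and x+w<c1-c0 and y+h<r1-r0:
            cs,_=cv2.findContours((l==i).astype(np.uint8),cv2.RETR_EXTERNAL,cv2.CHAIN_APPROX_NONE)
            hu=cv2.convexHull(cs[0]); e=cv2.fitEllipse(cs[0]); eh=cv2.minEnclosingCircle(hu)
            print(n,a,"ell",np.add(e[0],(c0,r0)),e[1],"circ",np.add(eh[0],(c0,r0)),eh[1],"->",ray(n,e[0][0]+c0,e[0][1]+r0,z),ray(n,eh[0][0]+c0,eh[0][1]+r0,z))
print("flange");comp(g,88,(152,190,205,235),.066,"top")
gs=cv2.cvtColor(s,cv2.COLOR_BGR2GRAY)
# wing edges, top
def W(c,r,z=.106): return ray("top",203+c,152+r,z)
for a,b in(((8,10.5),(16,21.5)),((13.2,10),(18.9,18))):
    A,B=W(*a),W(*b);d=A-B;print("wing edge deg",np.degrees(np.arctan2(d[1],d[0])),A,B)
# scene flange extents: left edge col ~265+8.0 , right 265+35 at row ~205+20
print("scene flange L/R mid",ray("scene",265+21.8,205+20.3,.066))
# scene wing top
print("scene wing top near/far", ray("scene",265+22.5,205+3,.106),ray("scene",265+22.5,205+17.3,.106))
print("brown",ray("top",267.5,187,.046),ray("scene",255,190,.046))
print("tcp test",proj("top",[.2034,-.59,.247]))
# hole
r0,r1,c0,c1=190,232,288,332
print("\n".join(" ".join(f"{v:3d}" for v in r) for r in g[r0:r1,c0:c1]))
```

```text
flange
top 356 ell [217.49954605 168.14372826] (20.49500846862793, 22.190237045288086) circ [218.16355133 168.07632446] 11.577882766723633 -> [0.61268845 0.12224025 0.066     ] [0.6128909  0.12042262 0.066     ]
wing edge deg 36.77317658651645 [0.62340846 0.13550789 0.106     ] [0.59429122 0.11374666 0.106     ]
wing edge deg 36.19115248566725 [0.62487052 0.1216866  0.106     ] [0.6036846  0.10618587 0.106     ]
scene flange L/R mid [0.61382266 0.12171011 0.066     ]
scene wing top near/far [0.59559603 0.11009677 0.106     ] [0.63194517 0.1345991  0.106     ]
brown [ 0.56372168 -0.0150381   0.046     ] [ 0.55120432 -0.02246718  0.046     ]
tcp test [516.3614488 340.5918205]
135 134 135 135 135 134 134 135 135 135 134 135 135 135 135 135 134 135 134 135 134 134 134 133 133 133 132 132 131 131 131 130 129 130 129 129 129 132 133 134 134 134 133 134
136 137 136 137 137 137 137 137 137 137 137 137 137 137 136 135 134 134 134 133 132 132 132 131 131 128 125 123 121 122 120 118 117 115 114 115 120 130 134 135 134 135 134 135
137 137 137 137 136 136 136 136 136 135 134 135 134 133 130 129 1
[... 6274 characters left out ...]
 133 133 132 132 130 127 126 123 112 103  91  85  84  84  89 100 105 102  90  89 101 105 106 107 109 120 122 111 106 110 121 124 126 125 125 125 125 125 125 125 129 130 130
133 132 132 132 132 131 131 131 130 127 122 112 107 106 107 110 121 125 122 112 111 121 126 126 125 127 129 130 128 126 127 130 131 131 131 131 130 131 131 131 131 131 131 131
133 133 133 133 133 132 132 132 131 132 131 128 127 126 126 128 130 131 130 128 128 130 132 131 131 131 132 132 131 131 131 132 131 131 131 131 131 131 131 131 131 131 131 131
134 134 134 134 133 133 133 133 132 133 133 131 131 131 131 132 132 132 131 131 132 131 132 132 132 131 131 131 132 132 132 131 131 132 131 131 131 131 131 131 131 131 131 131
```

Run:
```python
import cv2,numpy as np
from h import *
s=cv2.imread("pics/scene0.png");gs=cv2.cvtColor(s,cv2.COLOR_BGR2GRAY)
m=(gs[150:172,222:248]<76).astype(np.uint8)
k,l,st,ce=cv2.connectedComponentsWithStats(m)
for i in range(1,k):
    if st[i][4]>20:
        cs,_=cv2.findContours((l==i).astype(np.uint8),cv2.RETR_EXTERNAL,cv2.CHAIN_APPROX_NONE)
        e=cv2.fitEllipse(cs[0]);print(st[i],e,ray("scene",e[0][0]+222,e[0][1]+150,.06))
print("\n".join(" ".join(f"{v:3d}" for v in r) for r in gs[150:172,222:248]))
print(ray("top",309.1,208.6,.06))
for c in [(103,0)]: pass
# block top corners, top view
print([ray("top",288+c,190+r,.06) for c,r in((2.6,4),(36.3,1.7),(39,34.5),(5.3,36))])
from scipy.spatial.transform import Rotation as Rr
from station import readout
o=readout.get_obs();print(Rr.from_rotvec(o['orientation']).as_matrix())
```

```text
[  5   6  16  11 137] ((12.36462688446045, 10.621368408203125), (9.837308883666992, 15.450798034667969), 86.12998962402344) [ 0.50569592 -0.12801101  0.06      ]
158 157 152 138 118 102  96  95  96  95  95  96  96  96  96  99 104 109 117 132 144 150 153 155 156 156
158 152 139 119 103  96  96  96  96  96  94  95  96  95  96  96  96  97 100 107 117 126 135 143 150 155
154 139 118 103  96  95  95  95  95  95  96  96  95  96  95  96  95  95  96  96  98 103 108 118 130 141
140 118 103  97  96  96  95  95  96  96  96  95  96  96  96  95  95  96  95  95  95  97  96  99 105 112
123 104  97  96  96  95  95  96  96  95  94  94  91  91  93  93  95  95  96  95  96  95  96  96  95  97
106  97  96  95  96  95  95  94  92  90  87  83  79  78  79  82  86  89  92  95  95  96  96  95  95  96
 97  95  96  96  95  94  92  87  79  71  65  61  58  58  58  59  62  71  82  89  94  95  95  95  96  95
 96  96  96  95  95  91  80  69  58  55  51  51  51  50  49  47  46  49  61  77  89  94  96  96  97  95
 95  96  96  95  93  83  67  55  50  50  51  50  52  50  49  47  44  43  44  59  79  92  95  96  95  96
 9
[... 1034 characters left out ...]
 62
 64  74  84  90  93  96  95  95  95  95  96  96  96  96  96  96  95  95  95  97  96  94  92  80  64  51
 47  51  62  74  85  91  94  95  96  94  95  96  94  96  95  95  96  96  97  96  95  92  82  65  52  47
 42  43  46  52  62  74  83  87  92  93  96  95  96  96  95  95  96  95  96  95  93  84  69  52  47  45
[ 0.50495376 -0.12911005  0.06      ]
[array([ 0.544274  , -0.07840626,  0.06      ]), array([ 0.55153409, -0.17021708,  0.06      ]), array([ 0.4622692 , -0.17796479,  0.06      ]), array([ 0.45710052, -0.08647533,  0.06      ])]
[[ 9.45477421e-01  3.25687385e-01 -4.16939932e-04]
 [ 3.25687560e-01 -9.45475419e-01  1.96086882e-03]
 [ 2.44423780e-04 -1.98974934e-03 -9.99997991e-01]]
```

{"api": "step_arm", "payload": {"deltas": [[[1,0.035,0.062,0,0.01],[1,0.035,0.062,0,0.01],[1,0.035,0.062,0,0.01],[1,0.035,0.062,0,0.01],[1,0.035,0.062,0,0.01],[1,0.035,0.062,0,0.01],[1,0.035,0.062,0,0.01],[1,0.035,0.062,0,0.01],[1,0.035,0.062,0,0.01],[1,0.035,0.062,0,0],[1,0.035,0.062,0,0],[1,0.035,0.062,0,0]]]}}

```text
time: 1.1
tool_pos: [0.413, -0.2048, 0.2401]
orientation: [-2.987, -0.948, 0.006]
contact_force: [0.5, -0.5, 0.1]
finger_gap: 0.0859
```

{"api": "step_arm", "payload": {"deltas": [[[1,0.036,0.06,0.003,0],[1,0.036,0.06,0.003,0],[1,0.036,0.06,0.002,0],[1,0.036,0.06,0,0],[1,0.036,0.06,0,0],[1,0.036,0.06,0,0],[1,0.036,0.06,0,0],[1,0.036,0.06,0,0],[1,0.036,0.06,0,0],[1,0.036,0.055,0,0],[1,0.02,0.03,0,0],[1,0,0,0,0]]]}}

```text
time: 2.1
tool_pos: [0.6074, 0.1335, 0.2386]
orientation: [-2.979, -0.96, 0.014]
contact_force: [0.1, -0.2, 0.3]
finger_gap: 0.0855
```

```bash
cat > st.py <<'E'
from station import readout
import numpy as np
from scipy.spatial.transform import Rotation as R
o=readout.get_obs();M=R.from_rotvec(o['orientation']).as_matrix()
print(round(o['time'],2),o['tool_pos'].round(4),'yaw',np.degrees(np.arctan2(M[1,0],M[0,0])).round(1),'tilt',np.degrees(np.arccos(-M[2,2])).round(2),'F',o['contact_force'].round(1),'T',o['ft_torque'].round(2),'gap',round(o['finger_gap'],4),'q',np.degrees(o['q']).round(0))
E
python3 st.py
```

```text
2.1 [0.6074 0.1335 0.2386] yaw 35.7 tilt 0.85 F [ 0.1 -0.2  0.3] T [ 0.01 -0.02 -0.02] gap 0.0855 q [  6.  16.  -2.  72.   1. 150.]
```

{"api": "step_arm", "payload": {"deltas": [[[1,0.012,-0.024,0,0],[1,0,0,-0.05,0],[1,0,0,-0.05,0],[1,0,0,-0.05,0],[1,0,0,-0.04,0],[1,0,0,-0.03,0],[1,0,0,0,0]]]}}

```text
time: 2.68
tool_pos: [0.6123, 0.113, 0.1245]
orientation: [-2.984, -0.956, 0.017]
contact_force: [-1.7, -0.6, -0.4]
finger_gap: 0.0854
```

```bash
python3 st.py
python3 - <<'E'
from station import grab_frame
import cv2
s=grab_frame("scene")[:,:,::-1]
cv2.imwrite("pics/s1.png",cv2.resize(s[130:290,200:380],None,fx=3.5,fy=3.5,interpolation=cv2.INTER_CUBIC))
E
```

```text
2.68 [0.6123 0.113  0.1245] yaw 35.5 tilt 0.75 F [-1.7 -0.6 -0.4] T [-0.02  0.05  0.01] gap 0.0854 q [  4.  21. -10.  60.   0. 149.]
```

View pics/s1.png

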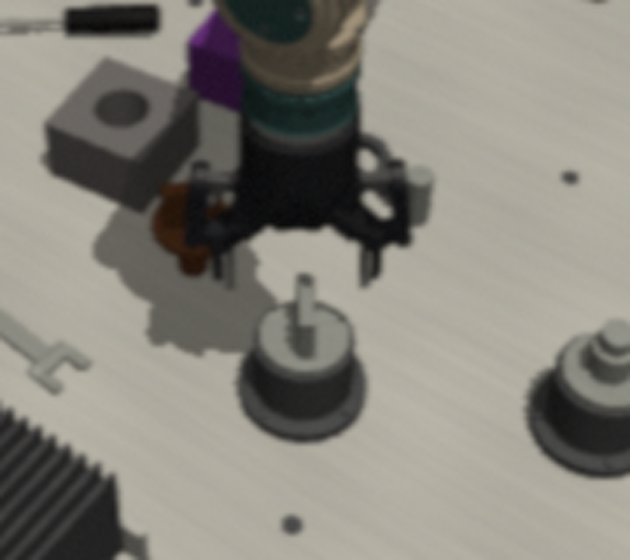

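{"api": "step_arm", "payload": {"deltas": [[[1,0.002,0.016,0,0],[1,0,0,0,0],[1,0,0,0,0]]]}}

```text
time: 2.98
tool_pos: [0.6153, 0.1192, 0.1287]
orientation: [-2.988, -0.952, 0.01]
contact_force: [-0.0, -0.1, 0.7]
finger_gap: 0.0855
```

```bash
python3 st.py
```

```text
2.98 [0.6153 0.1192 0.1287] yaw 35.3 tilt 0.51 F [-0.  -0.1  0.7] T [-0.   -0.07  0.  ] gap 0.0855 q [  5.  21.  -9.  60.   0. 150.]
```

{"api": "step_arm", "payload": {"deltas": [[[1,-0.003,0.003,-0.03,0.003],[1,0,0,-0.03,0],[1,0,0,-0.014,0],[1,0,0,0,0],[1,0,0,0,0]]]}}

```text
time: 3.4
tool_pos: [0.6198, 0.1215, 0.0988]
orientation: [-2.986, -0.969, -0.012]
contact_force: [0.1, 0.8, 0.6]
finger_gap: 0.0849
```

```bash
python3 st.py
```

```text
3.4 [0.6198 0.1215 0.0988] yaw 36.0 tilt 0.46 F [0.1 0.8 0.6] T [ 0.04 -0.02  0.  ] gap 0.0849 q [  5.  23. -11.  56.   0. 149.]
```

{"api": "step_arm", "payload": {"deltas": [[[1,-0.01,0,-0.008,0],[1,0,0,0,0],[1,0,0,0,0]]]}}

```text
time: 3.65
tool_pos: [0.616, 0.1217, 0.097]
orientation: [-2.987, -0.97, -0.018]
contact_force: [-0.2, 0.0, 0.4]
finger_gap: 0.0856
```

```bash
python3 st.py
```

```text
3.65 [0.616  0.1217 0.097 ] yaw 36.0 tilt 0.66 F [-0.2  0.   0.4] T [0.02 0.   0.02] gap 0.0856 q [  5.  22. -12.  55.   0. 149.]
```

{"api": "step_arm", "payload": {"deltas": [[[1,-0.005,0,-0.012,0],[1,0,0,-0.004,0],[1,0,0,0,0]]]}}

```text
time: 3.9
tool_pos: [0.6139, 0.1218, 0.0896]
orientation: [-2.987, -0.97, -0.021]
contact_force: [-0.5, 0.2, -0.6]
finger_gap: 0.0856
```

```bash
python3 st.py;python3 - <<'E'
from station import grab_frame
import cv2
s=grab_frame("scene")[:,:,::-1]
cv2.imwrite("pics/s2.png",cv2.resize(s[160:270,230:350],None,fx=5,fy=5,interpolation=cv2.INTER_CUBIC))
E
```

```text
3.9 [0.6139 0.1218 0.0896] yaw 36.0 tilt 0.78 F [-0.5  0.2 -0.6] T [ 0.02 -0.01 -0.02] gap 0.0856 q [  5.  22. -13.  54.   0. 149.]
```

View pics/s2.png

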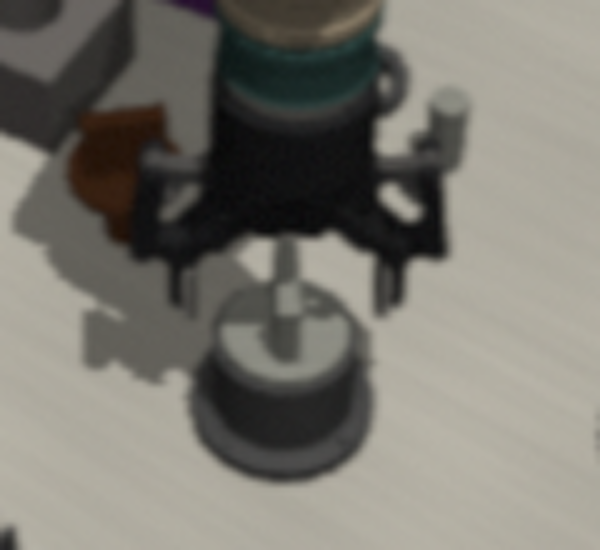

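The wing sits midway between the two open fingers (crop column about 287, fingers at 183 and 390). Next I close them.

{"api": "step_arm", "payload": {"deltas": [[[-1,0,0,0,0],[-1,0,0,0,0],[-1,0,0,0,0],[-1,0,0,0,0],[-1,0,0,0,0],[-1,0,0,0,0]]]}}

```text
time: 4.45
tool_pos: [0.6139, 0.1218, 0.0895]
orientation: [-2.987, -0.97, -0.02]
contact_force: [-3.5, 4.5, 0.5]
finger_gap: 0.0123
```

```bash
python3 st.py
```

```text
4.45 [0.6139 0.1218 0.0895] yaw 36.0 tilt 0.75 F [-3.5  4.5  0.5] T [ 0.55  0.23 -0.07] gap 0.0123 q [  5.  22. -13.  54.   0. 149.]
```

{"api": "step_arm", "payload": {"deltas": [[[-1,0,0,0,0.02],[-1,0,0,0,0.02],[-1,0,0,0,0.02],[-1,0,0,0,0.02],[-1,0,0,0,0.02],[-1,0,0,0,0.02]]]}}

```text
time: 4.95
tool_pos: [0.613, 0.1226, 0.0897]
orientation: [-2.737, -1.529, -0.018]
contact_force: [0.4, 0.7, -0.4]
finger_gap: 0.0113
```

```bash
python3 st.py
```

```text
4.95 [0.613  0.1226 0.0897] yaw 58.4 tilt 0.75 F [ 0.4  0.7 -0.4] T [-0.01 -0.   -0.2 ] gap 0.0113 q [  5.  22. -13.  54.   1. 127.]
```

{"api": "step_arm", "payload": {"deltas": [[[-1,0,0,0,0.02],[-1,0,0,0,0.02],[-1,0,0,0,0.02],[-1,0,0,0,0.02],[-1,0,0,0,0.02],[-1,0,0,0,0.02],[-1,0,0,0,0.02],[-1,0,0,0,0.01],[-1,0,0,0,0]]]}}

```text
time: 5.7
tool_pos: [0.6124, 0.1228, 0.0897]
orientation: [-2.282, -2.142, -0.015]
contact_force: [0.5, 0.2, -0.8]
finger_gap: 0.011
```

```bash
python3 st.py
python3 - <<'E'
from station import grab_frame
import cv2
s=grab_frame("scene")[:,:,::-1]
cv2.imwrite("pics/s3.png",cv2.resize(s[160:270,230:350],None,fx=5,fy=5,interpolation=cv2.INTER_CUBIC))
E
```

```text
5.7 [0.6124 0.1228 0.0897] yaw 86.4 tilt 0.83 F [ 0.5  0.2 -0.8] T [ 0.03 -0.05 -0.2 ] gap 0.011 q [  5.  23. -12.  55.   1.  99.]
```

View pics/s3.png

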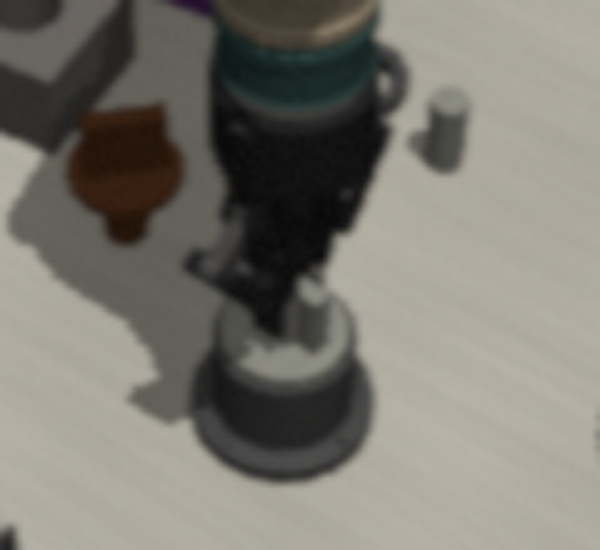

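{"api": "step_arm", "payload": {"deltas": [[[-1,0,0,0.01,0],[-1,0,0,0.01,0],[-1,0,0,0.01,0],[-1,0,0,0.01,0]]]}}

```text
time: 6.08
tool_pos: [0.6108, 0.1224, 0.1084]
orientation: [-2.284, -2.138, -0.009]
contact_force: [-0.4, -0.4, -1.8]
finger_gap: 0.011
```

```bash
python3 st.py
```

```text
6.08 [0.6108 0.1224 0.1084] yaw 86.2 tilt 0.82 F [-0.4 -0.4 -1.8] T [-0.03  0.03  0.  ] gap 0.011 q [  5.  22. -11.  57.   1.  99.]
```

{"api": "step_arm", "payload": {"deltas": [[[-1,0.003,0,0.015,0],[-1,0.001,0,0.015,0],[-1,0.001,0,0.015,0],[-1,0.001,0,0.015,0],[-1,0,0,0.015,0],[-1,0,0,0.02,0],[-1,0,0,0.02,0],[-1,0,0,0.02,0],[-1,0,0,0,0]]]}}

```text
time: 6.83
tool_pos: [0.6151, 0.1227, 0.1871]
orientation: [-2.285, -2.14, -0.014]
contact_force: [0.5, -0.0, -1.2]
finger_gap: 0.0112
```

```bash
python3 st.py
python3 - <<'E'
from station import grab_frame
import cv2
s=grab_frame("scene")[:,:,::-1]
cv2.imwrite("pics/s4.png",cv2.resize(s[120:270,220:360],None,fx=4,fy=4,interpolation=cv2.INTER_CUBIC))
E
```

```text
6.83 [0.6151 0.1227 0.1871] yaw 86.2 tilt 0.81 F [ 0.5 -0.  -1.2] T [-0.01 -0.02 -0.03] gap 0.0112 q [ 5. 18. -6. 66.  1. 99.]
```

View pics/s4.png

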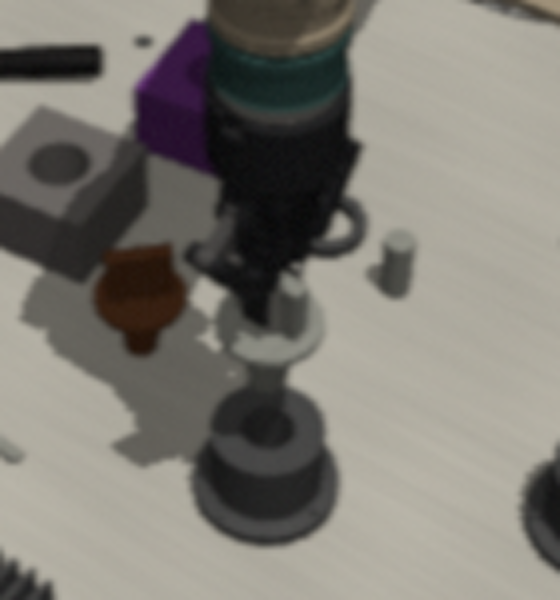

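{"api": "step_arm", "payload": {"deltas": [[[-1,0,0,0.03,0],[-1,0,0,0.03,0],[-1,-0.01,-0.02,0.02,0],[-1,-0.02,-0.045,0,0],[-1,-0.02,-0.045,0,0],[-1,-0.02,-0.045,0,0],[-1,-0.02,-0.045,0,0],[-1,-0.02,-0.045,0,0],[-1,-0.02,-0.045,0,0],[-1,-0.02,-0.045,0,0],[-1,-0.02,-0.045,0,0],[-1,-0.01,-0.03,0,0]]]}}

```text
time: 7.88
tool_pos: [0.5131, -0.0915, 0.2236]
orientation: [-2.275, -2.143, -0.0]
contact_force: [0.1, 0.8, -2.3]
finger_gap: 0.0115
```

```bash
python3 st.py
```

```text
7.88 [ 0.5131 -0.0915  0.2236] yaw 86.6 tilt 0.94 F [ 0.1  0.8 -2.3] T [ 0.   -0.03  0.  ] gap 0.0115 q [-17.   7. -16.  68.   0.  76.]
```

{"api": "step_arm", "payload": {"deltas": [[[-1,-0.01,-0.04,0,0],[-1,-0.005,-0.025,0,0],[-1,0,0,-0.02,0],[-1,0,0,-0.02,0],[-1,0,0,-0.02,0],[-1,0,0,0,0],[-1,0,0,0,0]]]}}

```text
time: 8.47
tool_pos: [0.498, -0.1287, 0.1882]
orientation: [-2.278, -2.132, 0.007]
contact_force: [-0.2, 0.1, -1.8]
finger_gap: 0.0115
```

```bash
python3 st.py
```

```text
8.47 [ 0.498  -0.1287  0.1882] yaw 86.2 tilt 1.26 F [-0.2  0.1 -1.8] T [ 0.   -0.05  0.08] gap 0.0115 q [-22.   8. -19.  64.   0.  72.]
```

{"api": "step_arm", "payload": {"deltas": [[[-1,0.014,0.004,0,0],[-1,0,0,0,0],[-1,0,0,-0.02,0],[-1,0,0,-0.02,0],[-1,0,0,0,0],[-1,0,0,0,0]]]}}

```text
time: 8.97
tool_pos: [0.5069, -0.1239, 0.166]
orientation: [-2.273, -2.137, 0.006]
contact_force: [-0.2, 0.6, -1.5]
finger_gap: 0.0113
```

```bash
python3 st.py
python3 - <<'E'
from station import grab_frame
import cv2
for n,(r0,r1,c0,c1) in(("scene",(90,220,170,310)),("top",(140,270,250,390))):
    s=grab_frame(n)[:,:,::-1]
    cv2.imwrite(f"pics/{n}5.png",cv2.resize(s[r0:r1,c0:c1],None,fx=4,fy=4,interpolation=cv2.INTER_CUBIC))
E
```

```text
8.97 [ 0.5069 -0.1239  0.166 ] yaw 86.5 tilt 1.27 F [-0.2  0.6 -1.5] T [-0.06 -0.02 -0.  ] gap 0.0113 q [-21.  10. -20.  62.   0.  72.]
```

View pics/scene5.png

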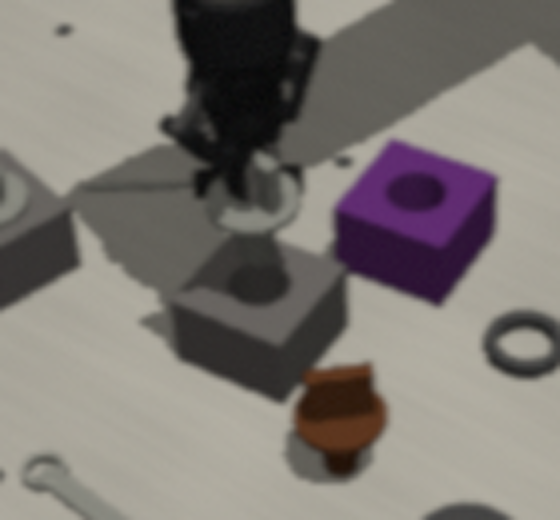

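View pics/top5.png

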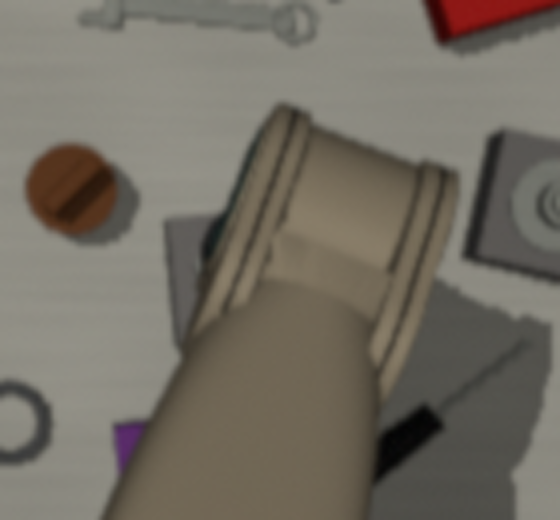

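Run:
```python
from h import *
print(ray("scene",170+254/4-.4,90+203/4-.4,.142), ray("scene",170+263/4-.4,90+270/4-.4,.09))
print(proj("scene",[.506,-.126,.142]))
```

```text
[ 0.51069064 -0.1225531   0.142     ] [ 0.51662847 -0.11379835  0.09      ]
[233.18384186 138.89159611]
```

{"api": "step_arm", "payload": {"deltas": [[[-1,-0.004,-0.006,-0.01,0],[-1,0,0,-0.02,0],[-1,0,0,-0.02,0],[-1,0,0,0,0],[-1,0,0,0,0]]]}}

```text
time: 9.48
tool_pos: [0.5047, -0.1279, 0.1393]
orientation: [-2.275, -2.137, 0.005]
contact_force: [0.3, 0.4, -1.2]
finger_gap: 0.0111
```

```bash
python3 st.py
```

```text
9.48 [ 0.5047 -0.1279  0.1393] yaw 86.4 tilt 1.18 F [ 0.3  0.4 -1.2] T [-0.   -0.07  0.01] gap 0.0111 q [-22.  11. -22.  58.   0.  72.]
```

Run:
```python
from station import grab_frame
import cv2
s=grab_frame("scene")[:,:,::-1]
cv2.imwrite(f"pics/scene6.png",cv2.resize(s[120:190,200:270],None,fx=8,fy=8,interpolation=cv2.INTER_CUBIC))
```

```text
(no output)
```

View pics/scene6.png

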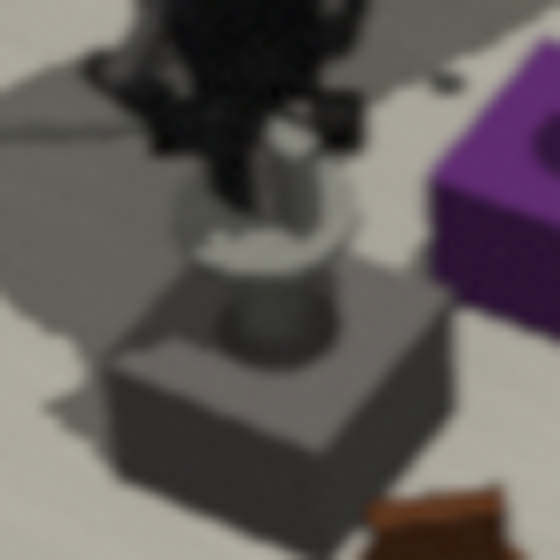

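The tip sits inside the mouth of the hole, roughly centred (crop about (278,325)). I'll keep lowering.

{"api": "step_arm", "payload": {"deltas": [[[-1,0,0.001,-0.015,0],[-1,0,0,-0.015,0],[-1,0,0,-0.015,0],[-1,0,0,0,0]]]}}

```text
time: 9.87
tool_pos: [0.5049, -0.1274, 0.115]
orientation: [-2.275, -2.138, 0.005]
contact_force: [0.0, 0.4, -1.5]
finger_gap: 0.0111
```

```bash
python3 st.py
```

```text
9.87 [ 0.5049 -0.1274  0.115 ] yaw 86.4 tilt 1.15 F [ 0.   0.4 -1.5] T [0.   0.03 0.03] gap 0.0111 q [-21.  12. -23.  55.   0.  72.]
```

Seated height would be about 0.0897.

{"api": "step_arm", "payload": {"deltas": [[[-1,0,0,-0.015,0],[-1,0,0,-0.015,0],[-1,0,0,-0.006,0],[-1,0,0,0,0],[-1,0,0,0,0]]]}}

```text
time: 10.28
tool_pos: [0.5044, -0.1271, 0.094]
orientation: [-2.274, -2.137, 0.006]
contact_force: [0.4, 0.9, -1.9]
finger_gap: 0.0111
```

```bash
python3 st.py
```

```text
10.28 [ 0.5044 -0.1271  0.094 ] yaw 86.4 tilt 1.24 F [ 0.4  0.9 -1.9] T [-0.02 -0.03  0.  ] gap 0.0111 q [-21.  14. -25.  53.   0.  72.]
```

{"api": "step_arm", "payload": {"deltas": [[[-1,0,0,-0.005,0],[-1,0,0,-0.004,0],[-1,0,0,0,0],[-1,0,0,0,0]]]}}

```text
time: 10.62
tool_pos: [0.5053, -0.1275, 0.0905]
orientation: [-2.275, -2.138, 0.005]
contact_force: [0.3, -0.8, -2.5]
finger_gap: 0.0112
```

```bash
python3 st.py
```

```text
10.62 [ 0.5053 -0.1275  0.0905] yaw 86.4 tilt 1.13 F [ 0.3 -0.8 -2.5] T [-0.07 -0.04 -0.02] gap 0.0112 q [-21.  14. -25.  52.   0.  72.]
```

{"api": "step_arm", "payload": {"deltas": [[[-1,0,0,-0.003,0],[-1,0,0,-0.003,0],[-1,0,0,0,0]]]}}

```text
time: 10.87
tool_pos: [0.5059, -0.1277, 0.0906]
orientation: [-2.276, -2.139, 0.004]
contact_force: [0.2, -1.1, -1.9]
finger_gap: 0.0109
```

```bash
python3 st.py
```

```text
10.87 [ 0.5059 -0.1277  0.0906] yaw 86.4 tilt 1.05 F [ 0.2 -1.1 -1.9] T [ 0.01 -0.02 -0.05] gap 0.0109 q [-21.  14. -25.  52.   0.  72.]
```

{"api": "step_arm", "payload": {"deltas": [[[-1,-0.001,0,-0.006,0],[-1,0,0,-0.003,0],[-1,0,0,0,0]]]}}

```text
time: 11.12
tool_pos: [0.5065, -0.1281, 0.0904]
orientation: [-2.278, -2.141, 0.002]
contact_force: [0.3, -0.3, -1.8]
finger_gap: 0.011
```

```bash
python3 st.py
```

```text
11.12 [ 0.5065 -0.1281  0.0904] yaw 86.5 tilt 0.89 F [ 0.3 -0.3 -1.8] T [ 0.02 -0.11 -0.03] gap 0.011 q [-21.  14. -25.  52.   0.  72.]
```

{"api": "step_arm", "payload": {"deltas": [[[-1,-0.003,0.001,-0.01,0],[-1,0,0,-0.006,0]]]}}

```text
time: 11.28
tool_pos: [0.5068, -0.1284, 0.0896]
orientation: [-2.28, -2.144, -0.0]
contact_force: [-10.9, 2.0, 20.5]
finger_gap: 0.0112
```

```bash
python3 st.py
python3 - <<'E'
from station import grab_frame
import cv2
s=grab_frame("scene")[:,:,::-1]
cv2.imwrite(f"pics/scene7.png",cv2.resize(s[120:190,200:270],None,fx=8,fy=8,interpolation=cv2.INTER_CUBIC))
E
```

```text
11.28 [ 0.5068 -0.1284  0.0896] yaw 86.5 tilt 0.69 F [-10.9   2.   20.5] T [0.89 1.89 0.07] gap 0.0112 q [-21.  14. -25.  52.   0.  72.]
```

View pics/scene7.png

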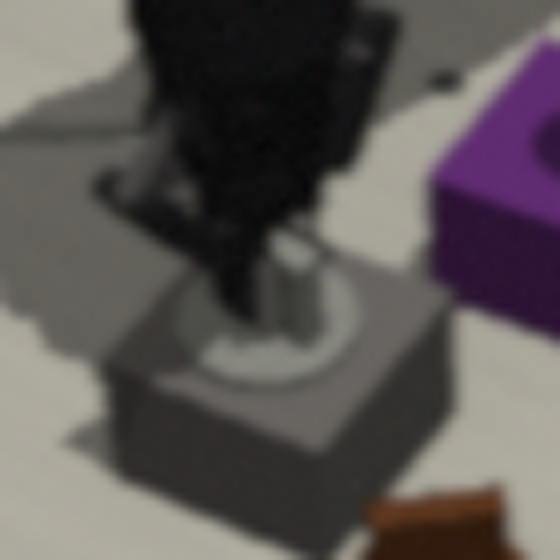

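Contact shows: z is 0.0896 with 20 N upward, and the flange is on the block. I'll ease off slightly, then open.

{"api": "step_arm", "payload": {"deltas": [[[-1,0,0,0,0],[-1,0,0,0.001,0]]]}}

```text
time: 11.5
tool_pos: [0.5075, -0.1287, 0.0914]
orientation: [-2.282, -2.145, -0.002]
contact_force: [0.4, 0.2, -1.9]
finger_gap: 0.0113
```

```bash
python3 st.py
```

```text
11.5 [ 0.5075 -0.1287  0.0914] yaw 86.5 tilt 0.54 F [ 0.4  0.2 -1.9] T [ 0.04 -0.03 -0.09] gap 0.0113 q [-21.  14. -25.  52.   0.  72.]
```

{"api": "step_arm", "payload": {"deltas": [[[-1,-0.003,0,-0.008,0]]]}}

```text
time: 11.58
tool_pos: [0.5077, -0.1292, 0.0894]
orientation: [-2.284, -2.148, -0.005]
contact_force: [-8.1, 4.1, 49.6]
finger_gap: 0.0112
```

```bash
python3 st.py
```

```text
11.58 [ 0.5077 -0.1292  0.0894] yaw 86.5 tilt 0.42 F [-8.1  4.1 49.6] T [1.11 1.62 0.03] gap 0.0112 q [-22.  14. -25.  51.   0.  72.]
```

{"api": "step_arm", "payload": {"deltas": [[[1,0,0,0,0],[1,0,0,0,0],[1,0,0,0,0],[1,0,0,0,0],[1,0,0,0,0],[1,0,0,0,0]]]}}

```text
time: 12.08
tool_pos: [0.5078, -0.1294, 0.0872]
orientation: [-2.284, -2.147, -0.005]
contact_force: [0.7, 0.2, 0.4]
finger_gap: 0.0821
```

```bash
python3 st.py
```

```text
12.08 [ 0.5078 -0.1294  0.0872] yaw 86.5 tilt 0.41 F [0.7 0.2 0.4] T [ 0.01 -0.03 -0.02] gap 0.0821 q [-22.  14. -25.  51.   0.  72.]
```

Released. Next I go straight up, then retreat sideways so both cameras can see.

{"api": "step_arm", "payload": {"deltas": [[[1,0,0,0.02,0],[1,0,0,0.04,0],[1,0,0,0.05,0],[1,0,0,0.05,0],[1,0,0,0.05,0],[1,0,0,0.05,0],[1,0,-0.05,0,0],[1,0,-0.06,0,0],[1,0,-0.06,0,0],[1,0,-0.06,0,0],[1,0,-0.06,0,0],[1,0,-0.06,0,0]]]}}

```text
time: 13.08
tool_pos: [0.5043, -0.3042, 0.2307]
orientation: [-2.272, -2.16, -0.005]
contact_force: [0.7, -0.0, 0.6]
finger_gap: 0.0856
```

{"api": "step_arm", "payload": {"deltas": [[[1,-0.03,-0.06,0,0],[1,-0.03,-0.06,0,0],[1,-0.03,-0.06,0,0],[1,0,-0.02,0,0],[1,0,0,0,0]]]}}

```text
time: 13.5
tool_pos: [0.4574, -0.4153, 0.2342]
orientation: [-2.282, -2.159, -0.004]
contact_force: [-0.1, -0.3, -0.7]
finger_gap: 0.0851
```

```bash
python3 st.py
python3 - <<'E'
from station import grab_frame
import cv2,numpy as np
s=grab_frame("scene")[:,:,::-1];t=grab_frame("top")[:,:,::-1]
a=cv2.resize(s[90:270,170:410],None,fx=2.9,fy=2.9,interpolation=cv2.INTER_CUBIC)
cv2.imwrite("pics/scene8.png",a)
cv2.imwrite("pics/top8.png",cv2.resize(t[130:250,130:350],None,fx=3.4,fy=3.4,interpolation=cv2.INTER_CUBIC))
E
```

```text
13.5 [ 0.4574 -0.4153  0.2342] yaw 86.8 tilt 0.15 F [-0.1 -0.3 -0.7] T [-0.01  0.    0.03] gap 0.0851 q [-48.  16.  -4.  71.   0.  45.]
```

View pics/scene8.png

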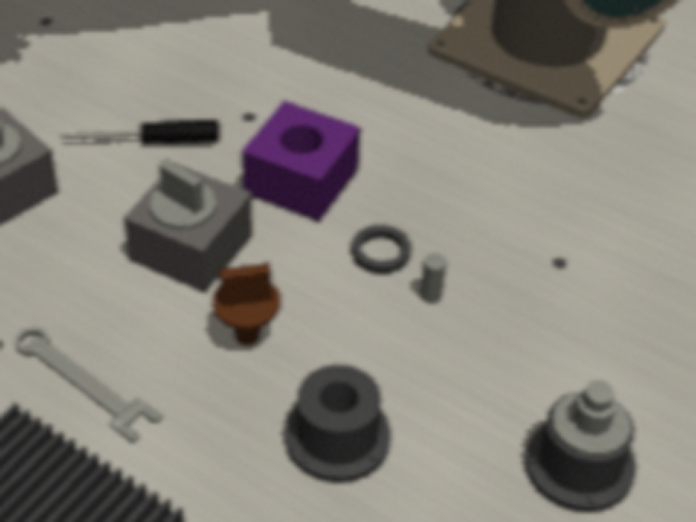

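View pics/top8.png

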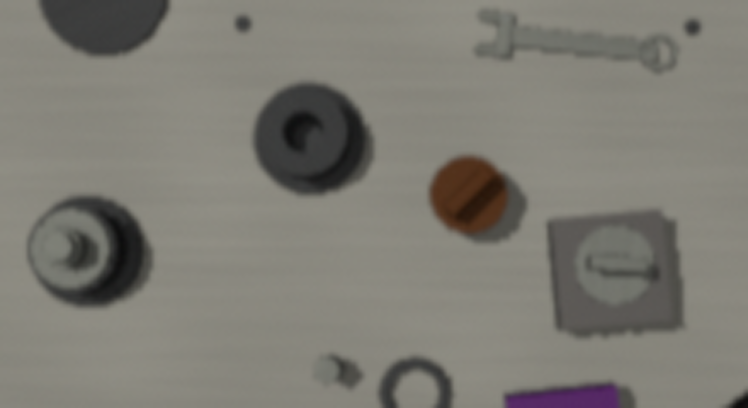

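The pin stands upright in the grey block with its flange flat on the top face (top crop about (617,264)). The wing seat is empty, and the knob pin is untouched at (70,248). Handing in.

```bash
python3 -c "
from station import order
print(order.hand_in())"
```

```text
the job is handed in; nothing more can be done
None
```

The winged pin now stands upright in the empty grey parking block, and I handed the job in about 13.6 s into the 48 s allowed. I gripped it by the wing, twisted it about 50° anticlockwise (about 0.2 N m), and lifted it straight out. I then carried it over, lowered it until the flange touched the block, let go and backed the arm away.

**Last checks:**
- **Pin placement:** both cameras show the flange sitting flat on the block, and the pin looks upright.
- **Rest of the scene:** the wing seat is empty, the round-headed pin is still in its own seat, and the brown look-alike has not moved.
- **Gripper:** it is clear of everything, and the wrist force is near zero.

**What went less smoothly:**
- **Seating:** the first few small downward moves had no effect. The pin then touched down at about 20 N, and easing off raised it by 1–2 mm. I lowered it again, which gave a brief 50 N at the wrist (limit 120 N), and released it there.
- **Arm accuracy:** the arm drifted a few millimetres from its commanded position during moves, and I corrected this from its readings.
- **Measurement:** one rough camera estimate of the held pin differed from the arm's own reading by about 4–5 mm. The pin still went in without any sideways force.

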